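# Point out the drink without a coaster and the coaster without a drink

## Task

Three drinks have been set out, but one of them stands straight on the worktop and one coaster has been left empty: show a helper what to put right, by pointing only. With the fingertips pointing straight down about 3 cm over the rim of the drink that has no coaster, above its middle, keep still for a good two seconds; then point the same way about 3 cm above the middle of the empty coaster, keep still there for a good two seconds too, and finish still pointing at it. Touch and move nothing at all, and do not point at the other two drinks: cross them only well above, with the fingertips at least 8 cm over their rims.

Things in the scene. Friction and masses are not known exactly. Their poses are not given: they have to be found in the camera images.
- drink_off: the drink without a coaster: short clear tumbler with ice and a cherry, 92 mm wide, 97 mm high, open at the top, upright; origin at the centre of its underside, z up, so the middle of its rim is 97 mm above the origin; it stands directly on the worktop (z = 0). Mind the wall cabinets behind: their fronts and handles reach forward to x = 0.57, from 0.55 m above the worktop up, so a wrist or elbow carried high can strike them
- coaster_bare: the empty coaster: round brown leather coaster, 96 mm wide, 5 mm thick, flat on the worktop; origin at the centre of its underside; nothing stands on it
- drink_a: drink in its right place: short clear tumbler with ice and a cherry, 92 mm wide, 97 mm high, open at the top, upright; origin at the centre of its underside, z up, so the middle of its rim is 97 mm above the origin; it stands on coaster_a
- drink_b: drink in its right place: short clear tumbler with ice and a cherry, 92 mm wide, 97 mm high, open at the top, upright; origin at the centre of its underside, z up, so the middle of its rim is 97 mm above the origin; it stands on coaster_b
- coaster_a: round brown leather coaster, 96 mm wide, 5 mm thick, flat on the worktop; origin at the centre of its underside; drink_a stands on it
- coaster_b: round brown leather coaster, 96 mm wide, 5 mm thick, flat on the worktop; origin at the centre of its underside; drink_b stands on it
- lime: bystander: a lime, 60 x 48 x 48 mm, lying loose; origin at the centre of its underside
- stopper: bystander: a small bottle stopper, round foot and black top, 33 mm wide, 55 mm high, upright; origin at the centre of its underside
- measure: bystander: an hourglass-shaped copper jigger, 43 mm wide, 84 mm high, upright; origin at the centre of its underside
Not all that is in view belongs to the job. Leave any black or yellow look-alike of the drink_a alone.

How it is judged:
By the outcome, as a careful person would: the job done as asked, in the order asked, and still so for the second after the job is handed in, with the robot touching nothing.
It also fails if it takes over 45 s, if anything falls off the work surface, if the arm or the gripper's body presses on something with over 40 N, if the wrist force passes 120 N, or if a joint passes its speed limit or range.

## Robot

A 6-joint arm with a two-finger parallel gripper is mounted at the origin on a cart in front of the work surface, level with it; the furniture and walls round the work are solid. World frame = base frame: x ahead of the robot, y to its left, z up, the work surface at z = 0. Lengths are in m, angles in rad, forces in N, time in s.
With the tool pointing down it reaches from about 0.3 to 0.85 m from the base axis. Payload 5.4 kg.
Tool frame: the origin (TCP) lies at the centre of the arm's flange, where the gripper is bolted on; the fingertips stand 173 mm ahead of it and the grasp point (between the pads) lies 155 mm ahead of it; z points along the fingers, y is the direction in which the jaws open and shut (so a half turn about z gives the same grasp; the last joint's range is limited). The gripper opens to 85 mm and grips with 20 to 120 N. Pads are 22 mm wide; open, the fingers measure 114 mm over their backs; the gripper's body (76 mm by 85 mm) begins 54 mm behind the grasp point. The pads swing forward as they close: fully open they stand 13 mm farther back than shut.
Start: joints at [-1.47, 0.158, 1.597, -0, 1.386, -0.21], TCP at [0.176, -0.547, 0.405] pointing down, gripper open.
Joint ranges: [-2.91, 2.91], [-0.94, 2.29], [0.18, 2.7], [-1.29, 4.43], [0.17, 2.64], [-3, 3]. Speed limits (rad/s): [2.57, 2.57, 3.14, 3.14, 3.14, 3.14].

## Interface

Orientations are given as a unit quaternion [x, y, z, w].
In Python, from station import sensors, viewer, ticket gives the robot as it stands.
- The arm moves only by the tool move_arm, never from a script. Its argument "targets" is a list of rows, each a list of 5 numbers: the shift along the tool's x, y, z in mm, then the turn about the tool's z in degrees, then the opening, from 0 (shut) to 1 (fully open). A call has 1 to 10 rows; each row shifts and turns the pose as measured when the row begins, along the tool's axes as they then stand; what a row does not reach is not made up. A row lasts 1/8 s, in which the tool goes at most 62.5 mm and 10.7 degrees, less where a joint would pass 70% of its speed; a pose out of reach is approached as far as the arm can. A call with a gripper value outside its range is refused whole. The fingers move at their own pace and stop on an object; "force" is the grip in N (left out, the last holds). Time passes only in rows, so rows that do not move let the fingers close. It gives the time, the measured TCP pose, the force and the opening at its end, in the units of the state.
- sensors.read_state(): the state, without advancing time (a new reading comes with each control period).
- viewer.snapshot(name): name is "scene" or "top"; returns (picture, depth): 420x560x3 uint8, red, green, blue; 420x560 float32, m along the optical axis (not along the pixel's ray), 0 where there is no reading.
- viewer.get_calibration(name): a dict with "mtx" (3x3 intrinsics, pixels), "rvec" (rotation vector, rad) and "tvec" (3), from world to camera coordinates, as OpenCV has them. Camera axes: x right, y down, z forward; pixel columns grow to the right and rows downward; lengths in m; the calibration is good to about 2 mm. A picture is of the moment at which its call begins. get_calibration takes no time and is no camera call.
- ticket.close_job(): hands the job in, once; it reports no verdict.
The state is a dict: "clock": time; "joints": joint angles; "qvel": joint speeds; "joint_torque": joint torques, N m; "eef_pos": TCP position; "tool_rot": TCP orientation; "force": force on the tool from outside, world axes, zero at the start; "torque": the same for the moment, N m; "finger_gap": finger opening in m.
Only numpy, scipy, OpenCV 4.12 (cv2) and the standard library are available. Lean on these libraries where they do the work, as an engineer would, in place of code of your own. Each camera call takes 0.05 s, during which the arm holds its last target.

## Working session

There is one attempt and no reset: what is moved stays moved. The work goes in short steps, Python scripts to look and compute and a tool call to move; the robot and the scene stay as the last step left them, time stands still between calls to the robot, and variables do not carry over. Pictures are saved under pics/ and viewed, and the job is handed in when it is done.

Besides the shell and the picture viewer there is one more tool, called after "Request:" as name(argument=value, ...), one argument or row to a line, values as JSON. move_arm: Moves the arm, as the interface text tells. Its arguments: {"type":"object","properties":{"targets":{"type":"array"},"force":{"type":"number"}},"required":["targets"]}

```bash
mkdir -p pics; ls; python3 - <<'E'
from station import sensors, viewer
import cv2,numpy as np
s=sensors.read_state(); print({k:np.round(v,4).tolist() for k,v in s.items()})
for n in("scene","top"):
    p,d=viewer.snapshot(n); cv2.imwrite(f"pics/{n}0.png",p[...,::-1]); np.savez(f"{n}0.npz",p=p,d=d)
    c=viewer.get_calibration(n); R=cv2.Rodrigues(np.array(c["rvec"]))[0]; print(n,np.round(c["mtx"],1).tolist(),(-R.T@np.array(c["tvec"]).ravel()).round(3),R.round(2).tolist(), d.min(),d.max())
E
```

```text
pics
{'clock': 0.0, 'joints': [-1.4701, 0.1591, 1.5983, -0.0, 1.3862, -0.2101], 'qvel': [-0.0012, 0.0004, -0.0001, 0.0026, 0.0008, -0.0001], 'joint_torque': [0.0, -39.6009, -33.1426, -0.0002, 0.0086, 0.0], 'eef_pos': [0.1758, -0.5472, 0.4037], 'tool_rot': [0.9879, 0.1548, 0.0, -0.001], 'force': [-0.9648, -0.0563, 0.3481], 'torque': [0.0277, -0.0237, -0.0069], 'finger_gap': 0.0853}
scene [[504.4, 0.0, 269.2], [0.0, 504.4, 219.2], [0.0, 0.0, 1.0]] [-0.393  1.111  0.816] [[-0.82, -0.58, 0.01], [-0.26, 0.36, -0.9], [0.51, -0.74, -0.44]] 0.0 3.9999218
top [[438.2, 0.0, 284.8], [0.0, 438.2, 206.7], [0.0, 0.0, 1.0]] [ 0.403 -0.142  1.467] [[-0.0, -1.0, 0.01], [-1.0, 0.0, -0.06], [0.06, -0.01, -1.0]] 0.0 2.3971362
```

View pics/scene0.png

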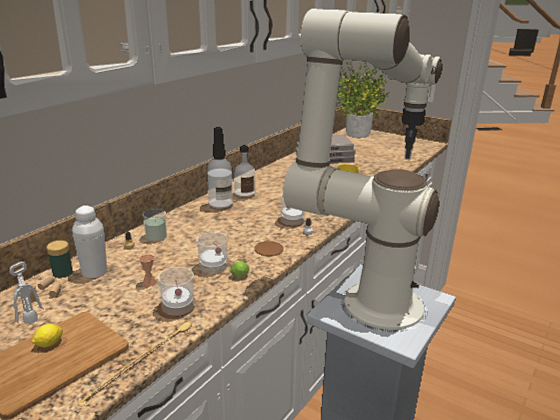

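View pics/top0.png

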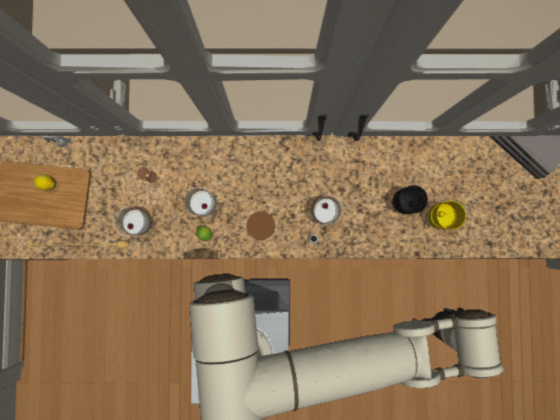

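```bash
python3 - <<'E'
import cv2,numpy as np
t=cv2.imread("pics/top0.png"); s=cv2.imread("pics/scene0.png")
a=[cv2.resize(t[y-28:y+28,x-28:x+28],(260,260),interpolation=cv2.INTER_CUBIC) for x,y in((135,222),(201,203),(325,210))]
b=[cv2.resize(s[y-32:y+32,x-32:x+32],(260,260),interpolation=cv2.INTER_CUBIC) for x,y in((177,290),(212,255),(292,212))]
cv2.imwrite("pics/zoom0.png",np.vstack([np.hstack(a),np.hstack(b)]))
E
```

```text
(no output)
```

View pics/zoom0.png

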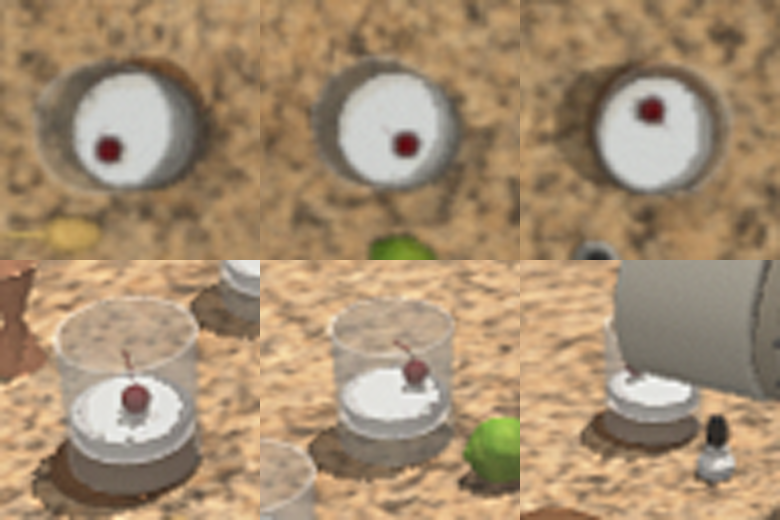

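```bash
cat > h.py <<'E'
import cv2,numpy as np
from station import viewer
def cal(n):
    c=viewer.get_calibration(n); R=cv2.Rodrigues(np.array(c["rvec"],float))[0]; return np.array(c["mtx"]),R,np.array(c["tvec"],float).ravel()
def ray(n,uv,z):
    K,R,t=cal(n); uv=np.atleast_2d(uv); d=np.c_[uv,np.ones(len(uv))]@np.linalg.inv(K).T@R; o=-R.T@t
    return o+d*((z-o[2])/d[:,2])[:,None]
def proj(n,P):
    K,R,t=cal(n); return cv2.projectPoints(np.atleast_2d(P).astype(float),cv2.Rodrigues(R)[0],t,K,None)[0][:,0]
def pts(n,d):
    K,R,t=cal(n); v,u=np.mgrid[:d.shape[0],:d.shape[1]]; r=np.stack([u,v,np.ones_like(u)],-1)@np.linalg.inv(K).T*d[...,None]
    return (r-t)@R
E
python3 - <<'E'
from h import *
T=np.load("top0.npz"); S=np.load("scene0.npz")
for n,D,zones in(("top",T,((110,190,160,250),(178,175,226,222),(300,185,352,235),(245,208,278,242))),("scene",S,((155,260,200,315),(194,230,230,275),(278,195,306,225),(250,238,288,260)))):
    W=pts(n,D['d']); hsv=cv2.cvtColor(D['p'],cv2.COLOR_RGB2HSV)
    for x0,y0,x1,y1 in zones:
        h=hsv[y0:y1,x0:x1].astype(int)
        white=((h[...,1]<40)&(h[...,2]>185)).astype(np.uint8)
        brown=((h[...,0]<16)&(h[...,1]>105)&(h[...,2]<140)&(h[...,2]>50)).astype(np.uint8)
        for nm,m in(("white",white),("brown",brown)):
            k,l,st,c=cv2.connectedComponentsWithStats(m)
            if k<2: continue
            i=1+np.argmax(st[1:,4]); b=W[y0:y1,x0:x1][l==i]; uv=c[i]+[x0,y0]
            z=np.median(b[:,2]); print(n,nm,"area",st[i,4],"tot",m.sum(),"uv",uv.round(1),"box",(st[i,:4]+[x0,y0,0,0]).tolist(),"depth med xyz",np.median(b,0).round(4),"ray",ray(n,uv,z)[0].round(4))
        Z=W[y0:y1,x0:x1,2]; print("   z pctl",np.percentile(Z,[1,25,50,75,99]).round(3))
E
```

```text
top white area 293 tot 293 uv [133.7 220.9] box [124, 211, 19, 22] depth med xyz [0.4485 0.336  0.0476] ray [0.4459 0.3385 0.0476]
top brown area 46 tot 75 uv [143.7 210. ] box [135, 206, 18, 12] depth med xyz [0.4867 0.3189 0.0043] ray [0.4836 0.3203 0.0043]
   z pctl [-0.007 -0.001  0.002  0.043  0.103]
top white area 310 tot 310 uv [200.1 201.7] box [191, 192, 20, 22] depth med xyz [0.5102 0.1263 0.0425] ray [0.5081 0.1256 0.0425]
top brown area 3 tot 17 uv [204.  204.3] box [203, 204, 3, 2] depth med xyz [0.4992 0.1094 0.0616] ray [0.4981 0.1093 0.0616]
   z pctl [-0.007 -0.001  0.002  0.04   0.099]
top white area 306 tot 306 uv [324.8 210.9] box [315, 200, 20, 22] depth med xyz [ 0.4765 -0.2806  0.0471] ray [ 0.4769 -0.2803  0.0471]
top brown area 12 tot 50 uv [315.4 199.6] box [313, 197, 7, 6] depth med xyz [ 0.5173 -0.2516  0.005 ] ray [ 0.5173 -0.2531  0.005 ]
   z pctl [-0.007 -0.002  0.001  0.04   0.103]
top brown area 639 tot 643 uv [260.5 225.2] box [247, 211, 28, 29] depth med xyz [ 0.4326 -0.0708  0.0045] ray [ 0.4319 -0.0693  0.0045]
   z pctl [-0.006 -0.     0.003  0.
[... 432 characters left out ...]
 [0.4864 0.1521 0.0608]
scene brown area 2 tot 4 uv [194.5 274. ] box [194, 274, 2, 1] depth med xyz [0.5248 0.1856 0.0007] ray [0.5248 0.1856 0.0007]
   z pctl [-0.003  0.003  0.044  0.076  0.098]
scene white area 108 tot 110 uv [291.6 211.7] box [282, 207, 20, 9] depth med xyz [ 0.4579 -0.2477  0.0587] ray [ 0.4624 -0.2507  0.0587]
scene brown area 18 tot 18 uv [280.2 221.4] box [278, 217, 7, 8] depth med xyz [ 0.5133 -0.252   0.0045] ray [ 0.5122 -0.2541  0.0045]
   z pctl [-0.002  0.025  0.06   0.269  0.301]
scene brown area 23 tot 50 uv [275.1 253.1] box [266, 249, 17, 7] depth med xyz [ 0.3943 -0.05    0.0049] ray [ 0.3962 -0.0536  0.0049]
   z pctl [-0.004  0.     0.002  0.005  0.01 ]
```

```bash
python3 - <<'E'
from h import *
from scipy.optimize import least_squares
T=np.load("top0.npz"); S=np.load("scene0.npz")
cs=[(.447,.337),(.509,.126),(.477,-.28)]
for n,D in(("top",T),("scene",S)):
    W=pts(n,D['d']).reshape(-1,3)[D['d'].ravel()>0]
    for c in cs:
        r=np.hypot(*(W[:,:2]-c).T); b=W[(r<.08)&(W[:,2]>.085)&(W[:,2]<.115)]
        if len(b)<6: print(n,c,len(b));continue
        f=least_squares(lambda q:np.hypot(b[:,0]-q[0],b[:,1]-q[1])-.046,c,loss='soft_l1',f_scale=.003)
        print(n,c,len(b),f.x.round(4),"z",np.percentile(b[:,2],[10,50,90]).round(4),"res",np.abs(f.fun).mean().round(4), "mid", (b.min(0)+b.max(0)).round(4)/2)
D=S;W=pts("scene",D['d']);hsv=cv2.cvtColor(D['p'],cv2.COLOR_RGB2HSV)
print(hsv[248,262:276:3])
m=((hsv[...,0]<14)&(hsv[...,1]>120)&(hsv[...,2]<150)).astype(np.uint8); m[:238]=0;m[260:]=0;m[:,:250]=0;m[:,288:]=0
k,l,st,c=cv2.connectedComponentsWithStats(m); i=1+np.argmax(st[1:,4]); print(st[i],c[i],ray("scene",c[i],.005))
# overlays
th=np.linspace(0,2*np.pi,40)
ci=lambda x,y,z,r:np.c_[x+r*np.cos(th),y+r*np.sin(th),0*th+z]
out=[]
for n,D,(x,y,w,h) in(("top",T,(180,170,110,82)),("scene",S,(180,215,120,90))):
    im=cv2.resize(D['p'][y:y+h,x:x+w,::-1],None,fx=5,fy=5,interpolation=cv2.INTER_CUBIC)
    for P,col in((ci(.509,.126,.097,.046),(0,0,255)),(ci(.509,.126,0,.046),(255,0,0)),(ci(.432,-.0695,.005,.048),(0,255,0))):
        q=((proj(n,P)-[x,y]+.5)*5).astype(int); cv2.polylines(im,[q],True,col,1)
    cv2.imwrite(f"pics/ov_{n}.png",im)
E
```

```text
top (0.447, 0.337) 162 [0.4443 0.3368] z [0.0887 0.097  0.1035] res 0.0021 mid [0.44415 0.33685 0.097  ]
top (0.509, 0.126) 104 [0.5065 0.121 ] z [0.0883 0.0955 0.0994] res 0.0017 mid [0.5066 0.1222 0.0937]
top (0.477, -0.28) 100 [ 0.4793 -0.2827] z [0.0888 0.0994 0.1035] res 0.0017 mid [ 0.4802  -0.28375  0.09615]
scene (0.447, 0.337) 434 [0.4438 0.3364] z [0.0866 0.0946 0.1021] res 0.0022 mid [0.44275 0.3368  0.0951 ]
scene (0.509, 0.126) 251 [0.5062 0.1207] z [0.0866 0.0921 0.0973] res 0.0024 mid [0.5061  0.12015 0.09275]
scene (0.477, -0.28) 25 [ 0.4772 -0.2848] z [0.0875 0.0946 0.102 ] res 0.001 mid [ 0.50435 -0.2615   0.09445]
[[ 14 130 149]
 [ 13 128 149]
 [ 13 129 150]
 [ 12 133 149]
 [ 12 133 150]]
[255 241  28  15 209] [269.10526316 247.0861244 ] [[ 0.4346232  -0.07452438  0.005     ]]
```

View pics/ov_top.png

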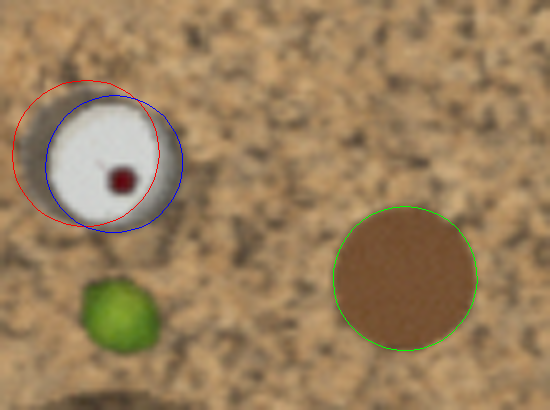

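View pics/ov_scene.png

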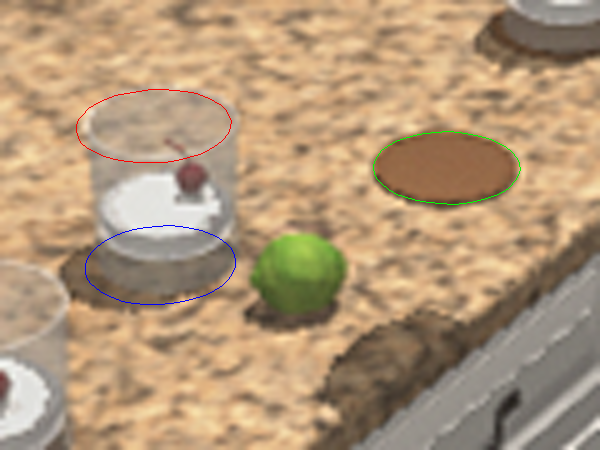

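```bash
python3 - <<'E'
from h import *
T=np.load("top0.npz"); S=np.load("scene0.npz")
A=[]
for n,D in(("top",T),("scene",S)):
    W=pts(n,D['d']).reshape(-1,3)[D['d'].ravel()>0]; A.append(W)
W=A[1]
print("fingers (scene): near TCP xy")
r=np.hypot(W[:,0]-.176,W[:,1]+.547); 
for z0 in np.arange(.2,.75,.03):
    b=W[(r<.22)&(W[:,2]>z0)&(W[:,2]<=z0+.03)]
    if len(b): print(z0.round(2),len(b),b.min(0).round(3),b.max(0).round(3))
b=W[(r<.09)&(W[:,2]>.1)];print("lowest finger z",np.sort(b[:,2])[:8].round(4))
print("tops per region from top view (arm)")
W=A[0]; 
for z0 in np.arange(.3,1.3,.1):
    b=W[(W[:,0]<.3)&(W[:,2]>z0)&(W[:,2]<=z0+.1)]
    if len(b): print(z0.round(2),len(b),b.min(0).round(3),b.max(0).round(3))
print("tall things on counter")
W=np.vstack(A)
for y0 in np.arange(-.5,.5,.05):
    b=W[(W[:,0]>.33)&(W[:,0]<.75)&(W[:,1]>y0)&(W[:,1]<=y0+.05)&(W[:,2]>.12)&(W[:,2]<.5)]
    if len(b): print(y0.round(2),len(b),b.min(0).round(3),b.max(0).round(3))
E
```

```text
fingers (scene): near TCP xy
0.23 26 [ 0.152 -0.591  0.243] [ 0.179 -0.494  0.26 ]
0.26 61 [ 0.15  -0.594  0.26 ] [ 0.201 -0.482  0.29 ]
0.29 74 [ 0.143 -0.522  0.291] [ 0.183 -0.472  0.32 ]
0.32 119 [ 0.143 -0.564  0.32 ] [ 0.201 -0.476  0.349]
0.35 154 [ 0.138 -0.557  0.35 ] [ 0.209 -0.503  0.38 ]
0.38 219 [ 0.137 -0.573  0.38 ] [ 0.214 -0.502  0.41 ]
0.41 192 [ 0.138 -0.557  0.41 ] [ 0.213 -0.503  0.44 ]
0.44 210 [ 0.139 -0.557  0.44 ] [ 0.21  -0.505  0.47 ]
0.47 229 [ 0.118 -0.561  0.47 ] [ 0.21  -0.506  0.5  ]
0.5 138 [ 0.105 -0.569  0.5  ] [ 0.215 -0.362  0.53 ]
0.53 273 [ 0.101 -0.584  0.53 ] [ 0.215 -0.331  0.56 ]
0.56 198 [ 0.102 -0.578  0.56 ] [ 0.145 -0.337  0.59 ]
0.59 67 [ 0.104 -0.438  0.59 ] [ 0.138 -0.337  0.618]
lowest finger z [0.2435 0.2445 0.2461 0.2467 0.2473 0.2473 0.2481 0.2482]
tops per region from top view (arm)
0.3 882 [ 0.148 -0.611  0.3  ] [0.299 0.09  0.399]
0.4 400 [ 0.141 -0.554  0.4  ] [0.281 0.036 0.499]
0.5 4613 [ 0.103 -0.591  0.5  ] [ 0.244 -0.252  0.6  ]
0.6 8746 [ 0.083 -0.43   0.6  ] [0.3   0.021 0.7  ]
0.7 8148 [ 0.089 -0.148  0.7  ] [0.3   0.019 0.739]
tall things on counter
-0.4 25 [ 0.734 -0.397  0.12 ] [ 0.749 -0.352  0.199]
-0.3 30 [ 0.734 -0.274  0.121] [ 0.75  -0.25   0.177]
-0.25 153 [ 0.728 -0.25   0.12 ] [ 0.75  -0.203  0.186]
-0.2 3 [ 0.742 -0.2    0.128] [ 0.749 -0.197  0.16 ]
0.3 129 [0.727 0.318 0.121] [0.75  0.35  0.207]
0.35 289 [0.726 0.35  0.12 ] [0.75  0.393 0.207]
```

Request:
move_arm(
  targets=[
    [0,0,0,0,0],
    [15,-16,0,0,0],
    [30,-32,3,0,0],
    [33,-35,3,0,0],
    [33,-35,3,0,0],
    [33,-35,3,0,0],
    [33,-35,3,0,0],
    [33,-35,3,0,0],
    [30,-32,3,0,0],
    [15,-16,0,0,0],
  ],
)

```text
clock: 1.35
eef_pos: [0.3389, -0.2014, 0.3808]
tool_rot: [0.988, 0.153, 0.001, -0.002]
force: [0.4, -0.1, 0.4]
finger_gap: 0.0003
```

```bash
cat > st.py <<'E'
import sys,numpy as np
from scipy.spatial.transform import Rotation as Ro
from station import sensors
s=sensors.read_state(); R=Ro.from_quat(s["tool_rot"]).as_matrix(); p=np.array(s["eef_pos"])
print("t",s["clock"],"joints",np.round(s["joints"],3),"pos",p.round(4),"tip",(p+R[:,2]*.173).round(4),"axis",R[:,2].round(4),"gap",s["finger_gap"],"F",np.round(s["force"],1),"qv",np.abs(s["qvel"]).max().round(4))
if len(sys.argv)>3: print("tool mm",(R.T@(np.array(sys.argv[1:4],float)-p-R[:,2]*.173)*1e3).round(1))
E
python3 st.py .506 .121 .127
```

```text
t 1.35 joints [-0.846 -0.325  2.098  0.003  1.372  0.417] pos [ 0.3389 -0.2014  0.3808] tip [ 0.3389 -0.2006  0.2078] axis [ 4.0e-04  4.3e-03 -1.0e+00] gap 0.0002779722232078456 F [ 0.4 -0.1  0.4] qv 0.4322
tool mm [ 256.2 -255.9   82.2]
```

```bash
python3 - <<'E'
from h import *
from station import sensors
for n in("scene","top"):
    p,d=viewer.snapshot(n); s=sensors.read_state(); q=np.array(s["eef_pos"]); W=pts(n,d); cv2.imwrite(f"pics/{n}1.png",p[...,::-1])
    r=np.hypot(W[...,0]-q[0],W[...,1]-q[1]); b=W[(r<.1)&(W[...,2]>.15)&(d>0)]
    print(n,q.round(4),proj(n,q-[0,0,.173]),len(b),np.sort(b[:,2])[:6].round(4),b[np.argsort(b[:,2])[:6]].mean(0).round(4))
    w=W[(r<.16)&(W[...,2]>.4)&(d>0)]; print("wrist rel max",(w.max(0)-q).round(3),(w.min(0)-q).round(3))
E
python3 st.py .506 .121 .127
```

```text
scene [ 0.3394 -0.2002  0.3808] [[316.78150277 184.61572334]] 23 [0.3404 0.3406 0.3429 0.3429 0.3446 0.3465] [ 0.3027 -0.2064  0.343 ]
wrist rel max [-0.035  0.08   0.125] [-0.139 -0.017  0.022]
top [ 0.3389 -0.2016  0.3809] [[303.15935159 256.24746724]] 2767 [0.2957 0.2959 0.2963 0.2967 0.2971 0.2972] [ 0.3375 -0.2015  0.2965]
wrist rel max [0.07  0.149 0.215] [-0.14  -0.066  0.118]
t 1.45 joints [-0.847 -0.325  2.097  0.003  1.372  0.416] pos [ 0.3389 -0.2016  0.3809] tip [ 0.339  -0.2009  0.2079] axis [ 6.0e-04  4.3e-03 -1.0e+00] gap -0.00020639870538125294 F [-0.2 -0.6 -0.4] qv 0.0522
tool mm [ 256.5 -255.8   82.4]
```

View pics/scene1.png

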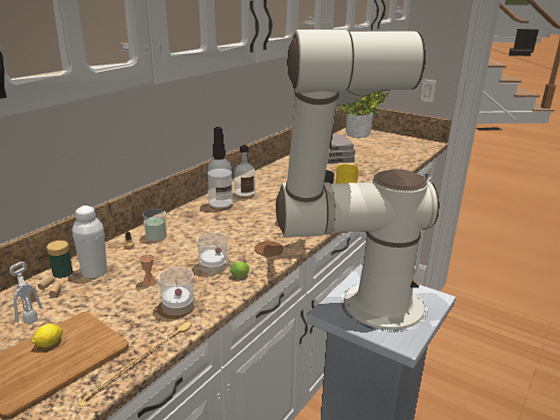

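View pics/top1.png

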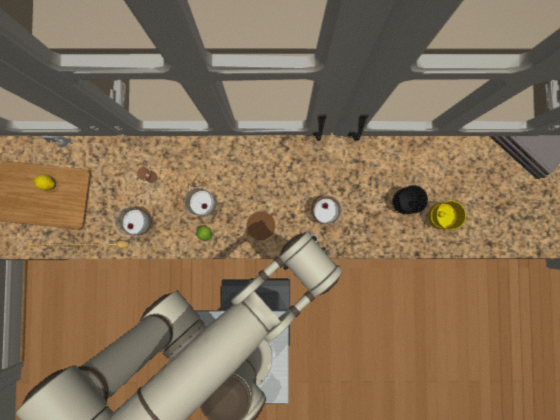

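Request:
move_arm(
  targets=[
    [15,-15,6,0,0],
    [30,-30,12,0,0],
    [30,-30,12,0,0],
    [30,-30,12,0,0],
    [30,-30,8,0,0],
    [30,-30,5,0,0],
    [30,-30,5,0,0],
    [28,-28,5,0,0],
    [20,-20,5,0,0],
    [13,-13,5,0,0],
  ],
)

```text
clock: 2.7
eef_pos: [0.5134, 0.1199, 0.3045]
tool_rot: [0.989, 0.148, 0.002, 0.002]
force: [0.0, -0.8, 0.6]
finger_gap: -0.0
```

```bash
python3 st.py .506 .121 .127
```

```text
t 2.7 joints [ 1.000e-03  1.360e-01  1.830e+00 -4.000e-03  1.172e+00  1.276e+00] pos [0.5134 0.1199 0.3045] tip [0.5141 0.1193 0.1315] axis [ 0.004  -0.0039 -1.    ] gap -7.253441439594654e-06 F [ 0.  -0.8  0.6] qv 0.3092
tool mm [-7.2 -4.   4.5]
```

Request:
move_arm(
  targets=[
    [-7,-4,4,0,0],
    [0,0,0,0,0],
  ],
)

```text
clock: 2.95
eef_pos: [0.5054, 0.1208, 0.2994]
tool_rot: [0.989, 0.149, 0.001, 0.002]
force: [-0.0, -0.1, 0.2]
finger_gap: 0.0003
```

```bash
python3 st.py .506 .121 .127; python3 - <<'E'
from h import *
from station import sensors
ims=[]
for n,(x,y,w,h) in(("scene",(165,160,110,120)),("top",(150,150,140,110))):
    p,d=viewer.snapshot(n); q=np.array(sensors.read_state()["eef_pos"]); np.savez(f"{n}2.npz",p=p,d=d); W=pts(n,d)
    im=cv2.resize(p[y:y+h,x:x+w,::-1],(550,500),interpolation=cv2.INTER_CUBIC)
    cv2.imwrite(f"pics/z2_{n}.png",im); cv2.imwrite(f"pics/{n}2.png",p[...,::-1])
    r=np.hypot(W[...,0]-q[0],W[...,1]-q[1])
    m=(r<.03)&(W[...,2]>.11)&(d>0); b=W[m]; 
    if len(b): print(n,len(b),np.sort(b[:,2])[:6].round(4),b[np.argsort(b[:,2])[:6]].mean(0).round(4)); print("tip px",proj(n,q-[0,0,.173]))
E
python3 st.py .506 .121 .127
```

```text
t 2.95 joints [ 0.003  0.124  1.854 -0.005  1.162  1.277] pos [0.5054 0.1208 0.2994] tip [0.5058 0.12   0.1264] axis [ 0.0021 -0.0047 -1.    ] gap 0.0002945441368558665 F [-0.  -0.1  0.2] qv 0.0236
tool mm [ 0.5 -0.9 -0.6]
scene 513 [0.1252 0.1261 0.1264 0.1279 0.1281 0.1285] [0.5063 0.1218 0.127 ]
tip px [[211.89732364 230.31124674]]
top 539 [0.1819 0.1837 0.1839 0.185  0.1873 0.457 ] [0.5003 0.0998 0.2298]
tip px [[196.49673472 200.35938071]]
t 3.05 joints [ 0.003  0.124  1.853 -0.005  1.161  1.278] pos [0.506  0.1206 0.3002] tip [0.5066 0.1199 0.1272] axis [ 0.004  -0.0045 -1.    ] gap -0.0001375237523723002 F [ 0.4  0.3 -0.1] qv 0.0107
tool mm [-0.3 -1.3  0.2]
```

View pics/z2_scene.png

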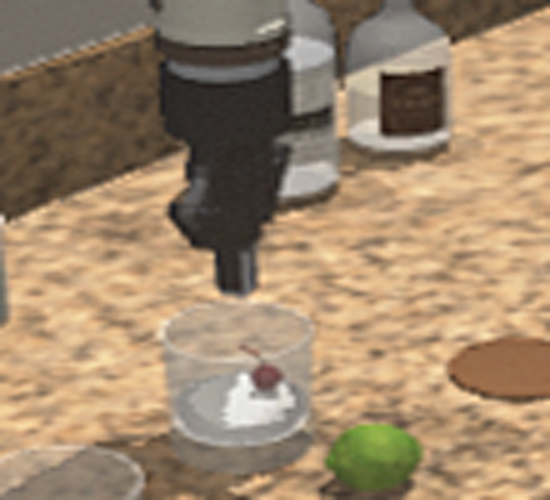

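View pics/scene2.png

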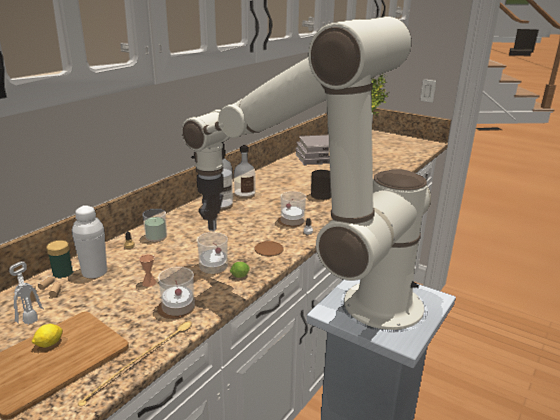

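Request:
move_arm(
  targets=[
    [0,0,0,0,0],
    [0,0,0,0,0],
    [0,0,0,0,0],
    [0,0,0,0,0],
    [0,0,0,0,0],
    [0,0,0,0,0],
    [0,0,0,0,0],
    [0,0,0,0,0],
    [0,0,0,0,0],
    [0,0,0,0,0],
  ],
)

```text
clock: 4.3
eef_pos: [0.5061, 0.1195, 0.3011]
tool_rot: [0.989, 0.148, 0.002, 0.003]
force: [-0.5, 0.0, -0.2]
finger_gap: 0.0
```

```bash
python3 st.py .506 .121 .127; python3 - <<'E'
import cv2,numpy as np
s=cv2.imread("pics/scene2.png"); cv2.imwrite("pics/b2.png",cv2.resize(s[180:240,255:335],None,fx=7,fy=7,interpolation=cv2.INTER_CUBIC))
E
```

```text
t 4.3 joints [ 0.     0.122  1.853 -0.005  1.161  1.277] pos [0.5061 0.1195 0.3011] tip [0.5071 0.1186 0.1281] axis [ 0.0057 -0.0048 -1.    ] gap 1.681990406535056e-05 F [-0.5  0.  -0.2] qv 0.0025
tool mm [-0.3 -2.6  1.1]
```

View pics/b2.png

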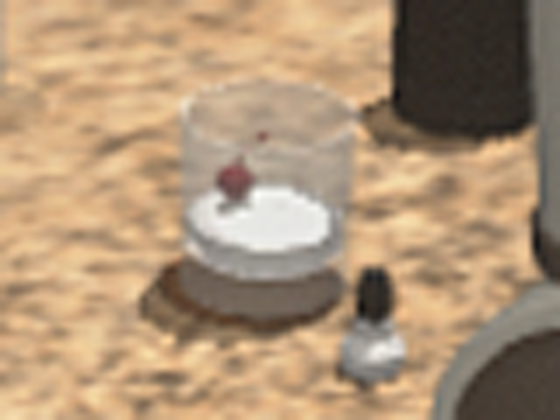

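Request:
move_arm(
  targets=[
    [0,0,0,0,0],
    [0,0,0,0,0],
    [0,0,0,0,0],
    [0,0,0,0,0],
    [0,0,0,0,0],
    [0,0,0,0,0],
    [0,0,0,0,0],
    [0,0,0,0,0],
    [0,0,0,0,0],
    [0,0,0,0,0],
  ],
)

```text
clock: 5.55
eef_pos: [0.5061, 0.1194, 0.3011]
tool_rot: [0.989, 0.148, 0.002, 0.003]
force: [-0.1, -0.1, -0.1]
finger_gap: 0.0003
```

Request:
move_arm(
  targets=[
    [0,0,0,0,0],
    [0,0,0,0,0],
    [0,0,0,0,0],
    [0,0,0,0,0],
    [0,0,0,0,0],
  ],
)

```text
clock: 6.18
eef_pos: [0.5061, 0.1194, 0.3011]
tool_rot: [0.989, 0.148, 0.002, 0.003]
force: [-0.3, -0.1, -0.7]
finger_gap: 0.0001
```

```bash
python3 st.py .506 .121 .127;python3 st.py .432 -.071 .035; python3 - <<'E'
from h import *
p,d=viewer.snapshot("top"); hsv=cv2.cvtColor(p,cv2.COLOR_RGB2HSV)
m=((hsv[...,0]<16)&(hsv[...,1]>105)&(hsv[...,2]<150)).astype(np.uint8); m[:205]=0;m[245:]=0;m[:,:240]=0;m[:,282:]=0
m=cv2.morphologyEx(m,cv2.MORPH_OPEN,np.ones((3,3)))
c=max(cv2.findContours(m,0,1)[0],key=cv2.contourArea); (u,v),r=cv2.minEnclosingCircle(c); e=cv2.fitEllipse(c)
print(u,v,r,e,ray("top",[u,v],.005),ray("top",e[0],.005))
E
```

```text
t 6.175 joints [ 0.     0.122  1.853 -0.005  1.161  1.277] pos [0.5061 0.1194 0.3011] tip [0.5071 0.1186 0.1281] axis [ 0.0056 -0.0048 -1.    ] gap 0.00011083398524655866 F [-0.3 -0.1 -0.7] qv 0.002
tool mm [-0.3 -2.6  1.1]
t 6.175 joints [ 0.     0.122  1.853 -0.005  1.161  1.277] pos [0.5061 0.1194 0.3011] tip [0.5071 0.1186 0.1281] axis [ 0.0056 -0.0048 -1.    ] gap 0.00011083398524655866 F [-0.3 -0.1 -0.7] qv 0.002
tool mm [-127.5  158.8   93.6]
259.80706787109375 225.2966766357422 14.668230056762695 ((260.366455078125, 225.40074157714844), (27.2362003326416, 27.975448608398438), 44.13008117675781) [[ 0.43160883 -0.06708975  0.005     ]] [[ 0.43125845 -0.06895467  0.005     ]]
```

Request:
move_arm(
  targets=[
    [-8,10,-4,0,0],
    [-16,20,-2,0,0],
    [-20,25,0,0,0],
    [-20,25,6,0,0],
    [-20,25,18,0,0],
    [-16,20,22,0,0],
    [-12,15,22,0,0],
    [-8,10,16,0,0],
    [-5,6,10,0,0],
    [0,0,0,0,0],
  ],
)

```text
clock: 7.48
eef_pos: [0.4289, -0.0773, 0.2151]
tool_rot: [0.989, 0.147, 0.005, 0.005]
force: [-0.2, 0.2, -0.1]
finger_gap: 0.0
```

```bash
python3 st.py .432 -.070 .035
```

```text
t 7.475 joints [-0.456  0.049  2.131 -0.003  0.947  0.822] pos [ 0.4289 -0.0773  0.2151] tip [ 0.4309 -0.0788  0.0421] axis [ 0.0117 -0.0087 -0.9999] gap 3.269411465278768e-05 F [-0.2  0.2 -0.1] qv 0.0136
tool mm [ 3.5 -8.2  7.1]
```

Request:
move_arm(
  targets=[
    [3,-8,6,0,0],
    [0,0,0,0,0],
  ],
)

```text
clock: 7.72
eef_pos: [0.4302, -0.0679, 0.2097]
tool_rot: [0.989, 0.147, 0.006, 0.006]
force: [0.3, -1.2, 0.2]
finger_gap: 0.0002
```

```bash
python3 st.py .432 -.070 .035; python3 - <<'E'
from h import *
from station import sensors
for n in("scene","top"):
    p,d=viewer.snapshot(n); cv2.imwrite(f"pics/{n}3.png",p[...,::-1])
    q=np.array(sensors.read_state()["eef_pos"]); W=pts(n,d); r=np.hypot(W[...,0]-q[0],W[...,1]-q[1])
    b=W[(r<.03)&(W[...,2]>.018)&(d>0)]
    if n=="scene": print(len(b),np.sort(b[:,2])[:6].round(4),b[np.argsort(b[:,2])[:6]].mean(0).round(4))
p=cv2.imread("pics/scene3.png"); cv2.imwrite("pics/z3.png",cv2.resize(p[170:290,190:330],None,fx=4,fy=4,interpolation=cv2.INTER_CUBIC))
E
```

```text
t 7.725 joints [-0.435  0.059  2.134 -0.003  0.932  0.843] pos [ 0.4302 -0.0679  0.2097] tip [ 0.4325 -0.0695  0.0367] axis [ 0.0135 -0.0092 -0.9999] gap 0.00020357274549384784 F [ 0.3 -1.2  0.2] qv 0.0221
tool mm [-0.6  0.3  1.7]
325 [0.0368 0.0376 0.038  0.0393 0.0414 0.0415] [ 0.4303 -0.0672  0.0391]
```

View pics/z3.png

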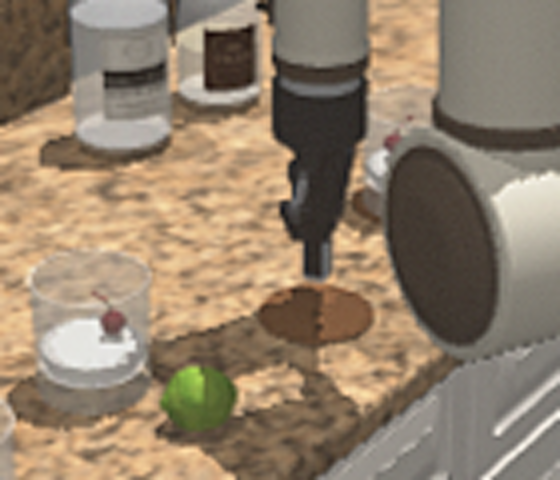

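The picture shows the tip about 3 cm above the middle of the empty coaster, at roughly (269, 240) in the full frame. The drink and the lime have not moved. Now I hold still.

Request:
move_arm(
  targets=[
    [0,0,1,0,0],
    [0,0,0,0,0],
    [0,0,0,0,0],
    [0,0,0,0,0],
    [0,0,0,0,0],
    [0,0,0,0,0],
    [0,0,0,0,0],
    [0,0,0,0,0],
    [0,0,0,0,0],
    [0,0,0,0,0],
  ],
)

```text
clock: 9.07
eef_pos: [0.431, -0.0684, 0.2098]
tool_rot: [0.989, 0.147, 0.007, 0.006]
force: [-0.4, 0.5, -0.2]
finger_gap: 0.0001
```

Request:
move_arm(
  targets=[
    [0,0,0,0,0],
    [0,0,0,0,0],
    [0,0,0,0,0],
    [0,0,0,0,0],
    [0,0,0,0,0],
    [0,0,0,0,0],
    [0,0,0,0,0],
    [0,0,0,0,0],
    [0,0,0,0,0],
    [0,0,0,0,0],
  ],
)

```text
clock: 10.32
eef_pos: [0.431, -0.0684, 0.2098]
tool_rot: [0.989, 0.147, 0.007, 0.006]
force: [0.3, 1.0, 1.0]
finger_gap: 0.0001
```

Request:
move_arm(
  targets=[
    [0,0,0,0,0],
    [0,0,0,0,0],
    [0,0,0,0,0],
    [0,0,0,0,0],
    [0,0,0,0,0],
    [0,0,0,0,0],
    [0,0,0,0,0],
    [0,0,0,0,0],
  ],
)

```text
clock: 11.32
eef_pos: [0.431, -0.0685, 0.2098]
tool_rot: [0.989, 0.147, 0.007, 0.006]
force: [-0.4, -0.5, -0.7]
finger_gap: 0.0003
```

```bash
python3 st.py .432 -.070 .035; python3 - <<'E'
from h import *
p,d=viewer.snapshot("top"); cv2.imwrite("pics/top4.png",p[...,::-1])
E
```

```text
t 11.325 joints [-0.435  0.06   2.133 -0.004  0.93   0.842] pos [ 0.431  -0.0685  0.2098] tip [ 0.4338 -0.0703  0.0369] axis [ 0.016  -0.0106 -0.9998] gap 0.00033511283146803905 F [-0.4 -0.5 -0.7] qv 0.0021
tool mm [-1.6 -0.8  1.8]
```

View pics/top4.png

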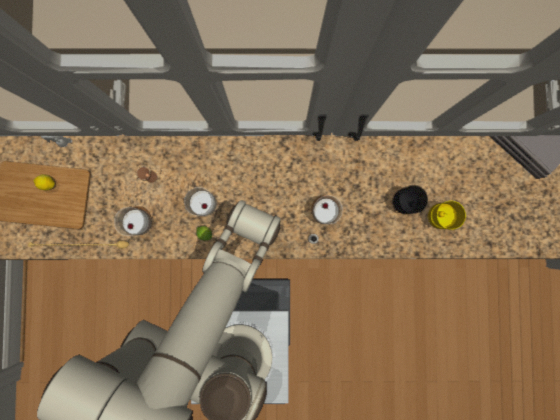

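The top view shows every object where it began: drinks at (135,222), (201,203) and (325,210), lime at (204,233), stopper at (313,238). The arm is still over the coaster, so I hand in.

```bash
python3 -c "
from station import ticket; print(ticket.close_job())"; python3 st.py .432 -.070 .035
```

```text
the job is handed in; nothing more can be done
None
the job is handed in; nothing more can be done
```

The job is handed in: I pointed first at the drink with no coaster, then at the empty coaster, and finished still pointing at the coaster. No verdict was reported, and the pose read after hand-in was refused.

- **Which drink:** It is the middle one, at about (0.506, 0.121). No brown shows round its foot, and its rim is about 5 mm lower than the other two, which stand on coasters.
- **Over the drink:** With the fingers shut, I held about 3.1 cm above its rim for just over 3 s. The tip was within about 3 mm of the middle, with a slow drift of 1–2 mm early in the hold.
- **Over the coaster:** I held about 3.2 cm above its middle, near (0.432, -0.070), for about 3.5 s. The tip was about 2 mm off centre and the tool about 1.1° off vertical.
- **Other checks:** The force readings stayed around 1 N (noise level), and the last pictures show nothing moved. The arm's path did not pass over the other two drinks. The clock stood at 11.3 s at the last reading before hand-in.

The two cameras put the coaster's middle 2 to 5 mm apart. I used the top view, whose outline was the cleaner fit.

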